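# Plug up, tweezers set: ready to draw a paint marker's vent plug

## Robot

A 7-joint arm with a two-finger parallel gripper is mounted at the origin on the work surface. World frame = base frame: x ahead of the robot, y to its left, z up, the work surface at z = 0. Lengths are in mm, angles in rad, forces in N, time in s.
With the tool pointing down it reaches from about 400 to 875 mm from the base axis. Payload 4.4 kg.
Tool frame: the origin (TCP) lies at the very end of the fingers, on their centre line; the grasp point (between the pads) lies 19 mm behind it; y points along the fingers, z is the direction in which the jaws open and shut, and the axes are right-handed (so a half turn about y gives the same grasp; the last joint's range is limited). The gripper opens to 85 mm and grips with 20 to 120 N. Pads are 22 mm wide; open, the fingers measure 114 mm over their backs; the gripper's body (76 mm by 85 mm) begins 54 mm behind the grasp point. The pads swing forward as they close: fully open they stand 13 mm farther back than shut.
Start: joints at [1.116, 0.628, 0.038, 1.517, -0.027, 0.996, -0.02], TCP at [246.429, -601.49, 231.313] pointing down, gripper open.
Joint ranges: [-3.06, 3.06], [-0.37, 2.12], [-1.25, 1.32], [0.18, 2.47], [-1.1, 4.24], [0.23, 1.98], [-2.94, 2.94]. Speed limits (rad/s): [2.57, 2.57, 3.14, 3.14, 3.14, 3.14, 3.14].

## Interface

Orientations are given as [roll, pitch, yaw] about the fixed x, y, z axes, in that order (R = Rz(yaw) Ry(pitch) Rx(roll)).
In Python, from cell import ctrl, imaging, finish_job gives the robot as it stands.
- The arm moves only by the shell command python3 -m inch 'ROWS'. ROWS is JSON, one flat list of numbers, 7 for each row, row after row: the opening, from 0 (shut) to 1 (fully open), then the shift along the tool's x, y, z in cm, then the turn, a rotation vector about the tool's x, y, z in degrees. A call has 1 to 12 rows; each row is the pose to reach, as a shift and turn from the pose commanded when the call began, along the tool's axes at that moment; what a row does not reach only later rows make up. A row lasts 1/10 s, in which the tool goes at most 50 mm and 8.59 degrees, less where a joint would pass 70% of its speed; a pose out of reach is approached as far as the arm can. A call with a gripper value outside its range is refused whole. The fingers move at their own pace and stop on an object; the grip force is fixed at half the most. Time passes only in rows, so rows that repeat a pose let the fingers close. It gives the time, the measured TCP pose, the force and the opening at its end, in the units of the state.
- ctrl.read_state(): the state, without advancing time (a new reading comes with each control period).
- imaging.get_image(name): name is "scene" or "side" or "wrist"; returns a dict with "img" (400x640x3 uint8, red, green, blue), "fx", "fy", "cx", "cy" (pixels), "R" (3x3) and "t" (3): a world point X has camera coordinates R X + t. Camera axes: x right, y down, z forward; pixel columns grow to the right and rows downward; lengths in mm; the calibration is good to about 2 mm. A picture is of the moment at which its call begins. There is no depth.
- finish_job(): hands the job in, once; it reports no verdict.
The state is a dict: "clock": time; "qpos": joint angles; "qd": joint speeds; "tau": joint torques, N m; "eef_pos": TCP position; "tool_rot": TCP orientation; "force": force on the tool from outside, world axes, zero at the start; "torque": the same for the moment, N m; "width": finger opening in mm.
Only numpy, scipy, OpenCV 4.12 (cv2) and the standard library are available. Lean on these libraries where they do the work, as an engineer would, in place of code of your own. Each camera call takes 0.05 s, during which the arm holds its last target.

## Task

Roll the fat paint marker along the desk, without lifting it, until the orange vent plug in its barrel faces straight up. Then take the sprung tweezers up from their wooden rest, squeezed so that their tips stand at the marked gap of 12 mm (outer edge of the arm without the gauge on the gauge's green band), and hold them with the tips about 2 cm above the plug, clear of it. Finish like that, still holding the tweezers steadily at the marked gap; leave everything else on the desk where it is.

Things in the scene. Friction and masses are not known exactly. Their poses are not given: they have to be found in the camera images.
- marker_center (a point): Centre (on the axis, mid-length, 17 mm above the desk) of the fat paint marker: white round barrel, teal cap, 34 mm across, 144 mm long, 110 g, lying on its side, free to roll. Own x runs along it towards the cap, own z out through the vent plug. It rolls without slipping: 17 mm of travel per radian, and a hand pressed on its top goes twice as far.
- plug (a point): Centre of the vent plug on the barrel's surface: an orange disc 11 mm across in a black collar, 2 mm proud at most (no hindrance to rolling), 17 mm from the marker's axis, 25 mm from its centre towards the end without the cap. Own z points outward; at the start it is well to the side. Facing up, the plug is 34 mm above the desk.
- marker: The paint marker as a whole; its origin and axes are those of marker_center.
- plates_mid (a point): Grip point of the steel tweezers: midway between the blue thumb plates, at half height, 42 mm above the desk on the rest. x points to the tips (75 mm ahead), y to the left arm; hinges 90 mm behind. Plates 38 mm long (x), 14 mm high; over their outer faces about 35 mm relaxed and 26 mm at the marked gap, where the faces are parallel.
- tweezers: The sprung tweezers: 187 mm long, 50 g, lying level, arms side by side, squeezed along y; origin and axes as at plates_mid. Both arms close equally; the squeeze is about 3 N at first, 8 N at the mark. A white gauge strip on the left arm runs under the right arm 30 mm ahead of plates_mid; the gap is right when the right arm's outer edge is on its green band.
- tips_mid (a point): Point half-way between the tweezers' two tips, 75 mm ahead of plates_mid along the tweezers' x, at the same height.
- tip_left (a point): Inner face of the left arm at its tip. Relaxed tip gap (tip_left to tip_right) is 28 mm, the marked gap is 12 mm; the tips are 6 mm high.
- tip_right (a point): Inner face of the right arm at its tip.
- left_arm (a joint): Closing angle of the tweezers' left arm (the right one is the same): 0 relaxed, 0.0485 rad at the marked gap, 0.08 rad nearly shut. Tip gap = 28 mm - 330 mm x angle; width over the plates = 35 mm - 180 mm x angle.
- tweezer_rest: Fixed pale wooden rest of the tweezers: base plate 200 x 50 mm, 8 mm thick, with a rear block under the joined end and a front bar (8 mm thick, 50 mm wide, 52 mm ahead of the plates), both 36 mm high above the desk. Between them fingers fit down to the base plate. Origin on the desk under plates_mid; x points to the tips.
- ink_a_center (a point): Centre of a small ink jar, dark blue, 34 mm across, 48 mm high; loose, to be left alone.
- ink_b_center (a point): Centre of a small ink jar, dark red, 34 mm across, 48 mm high; loose, to be left alone.
- eraser_center (a point): Centre of a white eraser block 22 x 50 x 13 mm; loose, to be left alone.
- tape_center (a point): Centre of a roll of cream masking tape lying flat, 68 mm across, 20 mm high; loose, to be left alone.
- pencil_center (a point): Centre of a black pencil lying flat, about 180 mm long, 7 mm thick; loose, to be left alone.
- sharpener_center (a point): Centre of a red pencil sharpener 30 x 20 x 15 mm; loose, to be left alone.
Not all that is in view belongs to the job. Several things have the shape of the tweezer_rest; the one meant has the colours described above.

How it is judged:
By the outcome, as a careful person would: the job done as asked, in the order asked, and still so for the second after the job is handed in, while the arm keeps its last pose, push and grip.
It also fails if it takes over 64 s, if anything falls off the work surface, if the arm or the gripper's body presses on something with over 40 N, if the wrist force passes 120 N, or if a joint passes its speed limit or range.

## Working session

There is one attempt and no reset: what is moved stays moved. The work goes in short steps, Python scripts to look and compute and a shell command to move; the robot and the scene stay as the last step left them, time stands still between calls to the robot, and variables do not carry over. Pictures are saved under pics/ and viewed, and the job is handed in when it is done.

```bash
ls; mkdir -p pics
python3 - <<'E'
from cell import ctrl, imaging
import cv2
s=ctrl.read_state()
for k,v in s.items(): print(k,v)
for n in("scene","side","wrist"):
    d=imaging.get_image(n); cv2.imwrite(f"pics/{n}0.png",d["img"][:,:,::-1]); print(n,d["fx"],d["cx"],d["cy"],d["R"],d["t"])
E
```

```text
pics
clock 0.0
qpos [ 1.11621687  0.6293298   0.03846547  1.51840198 -0.02702377  0.99630496
 -0.01998404]
qd [-3.13827172e-04 -1.10319926e-03 -2.56199414e-04 -6.07387585e-05
 -2.02474335e-04 -2.40311901e-03 -9.02957106e-06]
tau [-1.06757245e-03 -5.63406086e+01  1.22678373e+00 -1.93443471e+01
  1.12503703e-02  1.04643137e-02 -1.44940930e-05]
eef_pos [ 246.16378995 -600.8873734   230.38923731]
tool_rot [-1.57272174e+00 -1.92490782e-05 -2.75282994e+00]
force [ 0.91513735 -0.8669857   0.9753798 ]
torque [ 0.02826429 -0.01210114  0.02546135]
width 85.22323054210226
scene 514.6289856001589 319.9001350520656 197.16568294272813 [[ 2.66054084e-01  9.63958005e-01  4.34243345e-04]
 [ 7.13036348e-01 -1.96496085e-01 -6.73029312e-01]
 [-6.48686666e-01  1.79371829e-01 -7.39615681e-01]] [-134.32921438 -334.91002947 1715.8135155 ]
side 514.4929604451557 316.8933583958692 192.18899190674355 [[ 0.9929344  -0.11781165  0.01420222]
 [-0.08018852 -0.7543818  -0.65151969]
 [ 0.0874705   0.64577745 -0.75849878]] [-498.15556588   53.3646376  1233.63488935]
wrist 306.2666242616582 322.1036476134321 196.62619922755374 [[ 0.37894302 -0.92541877 -0.00151141]
 [-0.88337186 -0.36221128  0.29741746]
 [-0.27578315 -0.11136914 -0.95474634]] [-649.58300764  -38.09547636  379.81411619]
```

View pics/scene0.png

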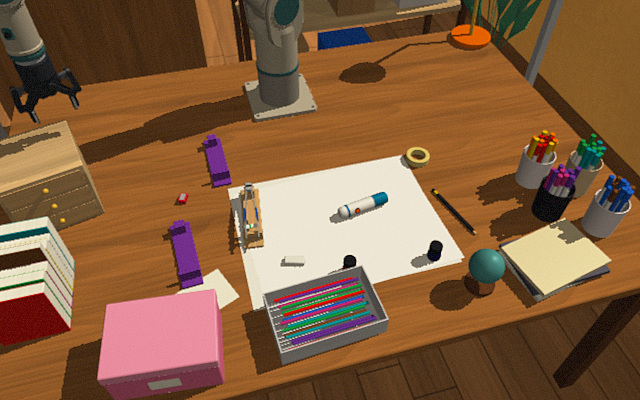

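View pics/side0.png

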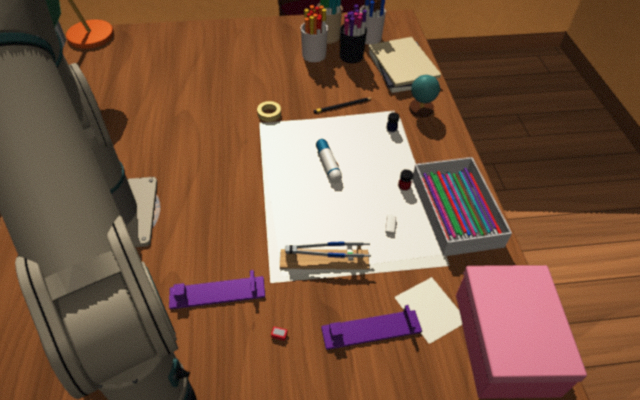

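View pics/wrist0.png

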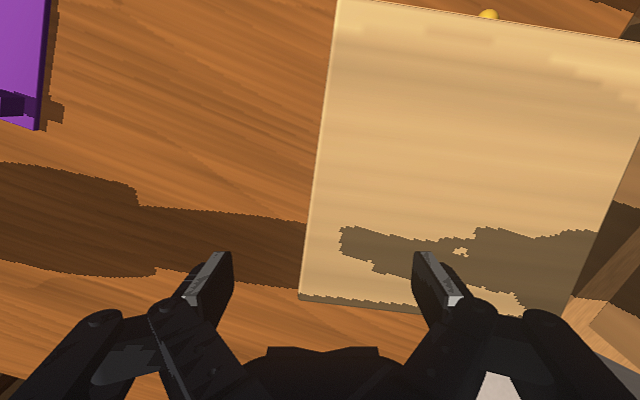

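The scene view shows the marker at about (363,206) and the tweezers on the wooden rest at about (250,215). The two purple holders, at (217,160) and (185,253), are look-alikes for the rest. I'll zoom in to check.

```bash
cat > h.py <<'E'
import numpy as np, cv2
from cell import ctrl, imaging
def ray(d,u,v,z):
    """world point on plane z for pixel"""
    R=np.array(d["R"]);t=np.array(d["t"])
    c=-R.T@t; w=R.T@np.array([(u-d["cx"])/d["fx"],(v-d["cy"])/d["fy"],1])
    return c+w*(z-c[2])/w[2]
def proj(d,X):
    R=np.array(d["R"]);t=np.array(d["t"]); p=np.atleast_2d(X)@R.T+t
    return np.c_[p[:,0]/p[:,2]*d["fx"]+d["cx"],p[:,1]/p[:,2]*d["fy"]+d["cy"]]
def crop(d,u0,v0,u1,v1,k,name):
    im=d["img"][v0:v1,u0:u1,::-1]
    cv2.imwrite("pics/"+name,cv2.resize(im,None,fx=k,fy=k,interpolation=cv2.INTER_CUBIC))
def save(d,name): cv2.imwrite("pics/"+name,d["img"][:,:,::-1])
E
python3 - <<'E'
import cv2,numpy as np
a=cv2.imread('pics/scene0.png');b=cv2.imread('pics/side0.png')
r=lambda im,u0,v0,u1,v1,k:cv2.resize(im[v0:v1,u0:u1],None,fx=k,fy=k,interpolation=cv2.INTER_CUBIC)
top=np.hstack([r(a,220,175,290,260,5),r(a,330,180,400,230,5).copy() if 0 else cv2.copyMakeBorder(r(a,325,180,400,230,5),0,175,0,0,cv2.BORDER_CONSTANT)])
cv2.imwrite('pics/c1.png',top)
bot=np.hstack([r(b,270,230,380,285,5),cv2.copyMakeBorder(r(b,310,130,350,185,5),0,0,0,0,cv2.BORDER_CONSTANT)])
cv2.imwrite('pics/c2.png',bot);print(top.shape,bot.shape)
E
```

```text
(425, 725, 3) (275, 750, 3)
```

View pics/c1.png

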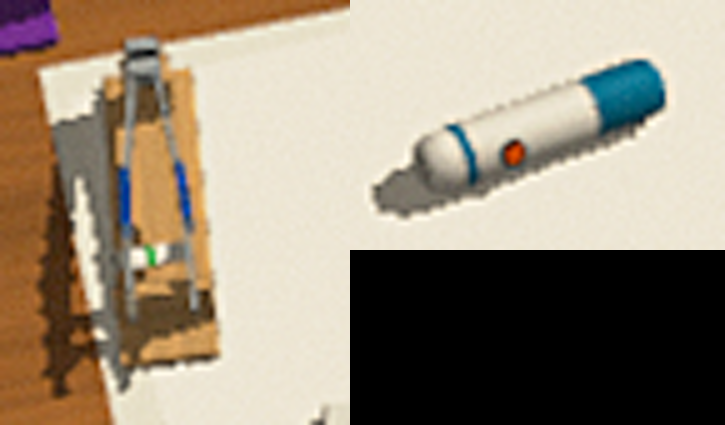

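View pics/c2.png

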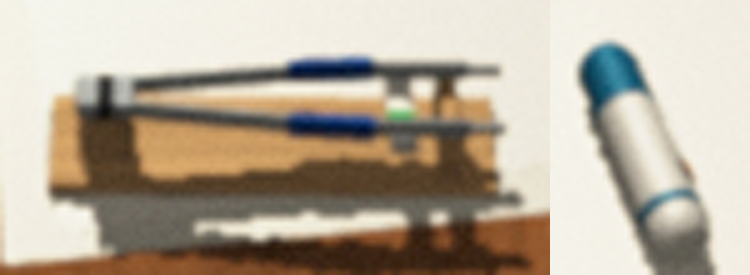

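Run:
```python
from h import *
a=imaging.get_image("scene");b=imaging.get_image("side")
S=lambda x,y:(325+(x-350)/5,180+y/5)
for n,p,z in [("tailend",(417,163),17),("capend",(663,85),17),("plug",(513,153),22)]:
    print(n,ray(a,*S(*p),z).round(1))
T=lambda x,y:(310+(x-550)/5,130+y/5)
for n,p,z in [("tailend",(688,238),17),("capend",(605,52),17)]:
    print(n,ray(b,*T(*p),z).round(1))
# tweezers
for n,p,z in [("hinge",(142,57),42),("platesL",(182,195),42),("platesR",(124,195),42),("tipL",(195,305),42),("tipR",(132,315),42)]:
    print(n,ray(a,220+p[0]/5,175+p[1]/5,z).round(1))
for n,p,z in [("hinge",(82,94),42),("platesL",(330,68),42),("platesR",(332,127),42),("tipL",(498,70),42),("tipR",(503,129),42)]:
    print(n,ray(b,270+p[0]/5,230+p[1]/5,z).round(1))
for n,u,v,z in [("tape",417,157,10),("inkA",435,252,24),("inkB",349,262,24),("eraser",293,261,7),("sharp",182,199,8),("pencil",453,212,4)]:print(n,ray(a,u,v,z).round())
```

```text
tailend [552.8  37.2  17. ]
capend [535.  181.2  17. ]
plug [563.7  86.3  22. ]
tailend [559.5  45.4  17. ]
capend [534.5 184.2  17. ]
hinge [ 420.4 -175.7   42. ]
platesL [ 522.  -173.1   42. ]
platesR [ 514.1 -201.6   42. ]
tipL [ 593.8 -180.1   42. ]
tipR [ 591.7 -211.1   42. ]
hinge [ 413.3 -173.7   42. ]
platesL [ 523.2 -171.7   42. ]
platesR [ 519.7 -202.6   42. ]
tipL [ 597.  -180.8   42. ]
tipR [ 593.4 -211.7   42. ]
tape [403. 323.  10.]
inkA [742. 226.  24.]
inkB [715.  15.  24.]
eraser [ 664. -112.    7.]
sharp [ 386. -355.    8.]
pencil [621. 335.   4.]
```

Candidates for the rest and tweezers in the scene image:
- Pale wooden rest with steel tweezers at (248,215). This is the one meant.
- Purple holders at (217,160) and (185,253). Both are decoys, the wrong colour and with no tweezers.

Candidates for the marker:
- White and teal barrel at (363,206), with the orange plug at (358,211). This is the one meant.
- Pencil at (453,212).
- Pens in the cups.

The close crop confirms both choices. Next I'll plan the move above the marker.

```bash
cat >> h.py <<'E'
from scipy.spatial.transform import Rotation as Ro
def toolR(s=None):
    s=s or ctrl.read_state(); return Ro.from_euler('xyz',s["tool_rot"]).as_matrix()
def plan(pos,yaw=None,s=None):
    """shift cm in tool axes and rotvec deg to reach pos with tool down, yaw(deg)"""
    s=s or ctrl.read_state(); R=toolR(s)
    sh=R.T@(np.array(pos)-s["eef_pos"])/10
    y=s["tool_rot"][2] if yaw is None else np.radians(yaw)
    T=Ro.from_euler('xyz',[-np.pi/2,0,y]).as_matrix()
    rv=np.degrees(Ro.from_matrix(R.T@T).as_rotvec())
    print("shift cm",sh.round(2),"turn deg",rv.round(2)); return sh,rv
E
python3 - <<'E'
from h import *
s=ctrl.read_state();d=imaging.get_image("wrist");R=toolR(s)
c=-d["R"].T@d["t"]; print("cam in tool",R.T@(c-s["eef_pos"]),"axis",R.T@d["R"][2])
plan([585,112,200],-171.4)
E
```

```text
cam in tool [ -76.47896525 -142.50966164    0.48499297] axis [2.97404074e-01 9.54751681e-01 2.10941139e-04]
shift cm [-58.38   3.13 -53.17] turn deg [ 0.04 13.68  0.  ]
```

```bash
python3 -m inch '[0.5,-2,0,-2,0,0,0, 0,-5,0.2,-5,0,1,0, 0,-8.5,0.4,-8,0,2,0, 0,-12,0.6,-11,0,3,0, 0,-15.5,0.8,-14,0,4,0, 0,-19,1,-17.5,0,5,0, 0,-22.5,1.2,-21,0,6,0, 0,-26,1.5,-24.5,0,7,0, 0,-29.5,1.7,-28,0,8,0, 0,-33,1.9,-31,0,9,0, 0,-36,2,-34,0,9,0, 0,-38,2,-36,0,9,0]'
python3 - <<'E'
from h import *
plan([575,115,200],-171.4)
E
```

```text
clock: 1.5
eef_pos: [462.8, -120.8, 211.3]
tool_rot: [-1.572, 0.001, -2.906]
force: [1.0, 0.3, -1.0]
width: -0.1
shift cm [-16.41   1.17 -20.31] turn deg [ 0.05  4.89 -0.05]
```

```bash
python3 -m inch '[0,-2,0.2,-3,0,1,0, 0,-5,0.4,-6.5,0,2,0, 0,-8,0.6,-10,0,3,0, 0,-11,0.8,-13.5,0,4,0, 0,-14,1,-17,0,5,0, 0,-16,1.2,-19.5,0,5,0, 0,-16.4,1.2,-20.3,0,4.9,0, 0,-16.4,1.2,-20.3,0,4.9,0]'
python3 - <<'E'
from h import *
d=imaging.get_image("wrist");save(d,"w1.png")
np.set_printoptions(suppress=True);print(ctrl.read_state()["qpos"])
E
```

```text
clock: 2.3
eef_pos: [574.4, 112.6, 199.0]
tool_rot: [-1.571, -0.001, -2.992]
force: [-0.5, -1.7, -0.4]
width: 0.2
[-0.28432696  0.57210572  0.07135964  1.74136103 -0.05131609  0.83100727
 -1.6138442 ]
```

View pics/w1.png

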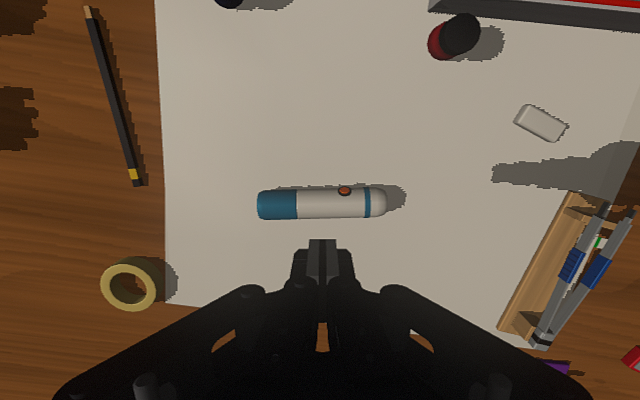

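The marker spans (257,205) to (386,201), with the plug at (344,190) on its +x side. I'll zoom in for precise edges.

Run:
```python
import cv2
im=cv2.imread('pics/w1.png')
cv2.imwrite('pics/c3.png',cv2.resize(im[175:230,248:408],None,fx=5,fy=5,interpolation=cv2.INTER_CUBIC))
```

```text
(no output)
```

View pics/c3.png

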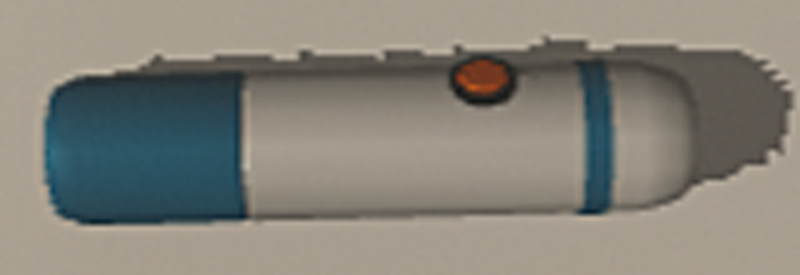

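```bash
cat >> h.py <<'E'
from scipy.optimize import least_squares
def sil(d,cx,cy,psi,s):
    a=np.array([np.cos(psi),np.sin(psi),0]);p=np.array([cx,cy,17.]); c=-np.array(d["R"]).T@np.array(d["t"])
    e=np.array([-a[1],a[0],0]);z=np.array([0,0,1.])
    v=np.array([(c-p)@e,(c-p)@z]);b=np.arctan2(v[1],v[0]);g=np.arccos(17/np.linalg.norm(v))
    return [p+s*a+17*(np.cos(t)*e+np.sin(t)*z) for t in (b+g,b-g)]
def fitmarker(d,top,bot,capx,tailx,plug,psi0=np.radians(98)):
    """top/bot: two pixels each on silhouette lines (far/near); capx,tailx: end pixels; plug pixel"""
    def linedist(q,l):
        (x0,y0),(x1,y1)=l; n=np.array([y0-y1,x1-x0]);n=n/np.hypot(*n); return (np.array(q)-l[0])@n
    def pl(p):
        cx,cy,psi,phi=p;a=np.array([np.cos(psi),np.sin(psi),0])
        # phi: plug tilt from up toward -e (i.e. towards +x when psi~98deg)
        e=np.array([-a[1],a[0],0])
        return np.array([cx,cy,17])-25*a+17.5*(np.cos(phi)*np.array([0,0,1])-np.sin(phi)*e)
    def f(p):
        r=[]
        for s in(-45,55):
            P=proj(d,np.array(sil(d,*p[:3],s)))
            P=P[np.argsort(P[:,1])]
            r+= [linedist(P[0],top),linedist(P[1],bot)]
        a=np.array([np.cos(p[2]),np.sin(p[2]),0]);c=np.array([p[0],p[1],17])
        E=proj(d,np.array([c+72*a,c-72*a])); ax=(E[1]-E[0])/np.linalg.norm(E[1]-E[0])
        r+= [(E[0]-capx)@ax,(E[1]-tailx)@ax]
        r+= list(proj(d,pl(p))[0]-plug)
        return r
    best=min((least_squares(f,[550,112,psi0,ph]) for ph in(0.,.6,1.2)),key=lambda r:r.cost)
    p=best.x; print("centre %.1f %.1f psi %.2f deg, plug tilt %.1f deg"%(p[0],p[1],np.degrees(p[2]),np.degrees(p[3])),"res",best.fun.round(2),"plug",pl(p).round(1))
    return p
E
python3 - <<'E'
from h import *
d=imaging.get_image("wrist")
q=lambda x,y:np.array([248+(x+.5)/5-.5,175+(y+.5)/5-.5])
fitmarker(d,(q(100,74),q(600,60)),(q(100,222),q(600,211)),q(45,150),q(695,130),q(484,79))
E
```

```text
centre 542.5 105.8 psi 99.88 deg, plug tilt 65.4 deg res [-0.18  0.16 -0.44  0.39  0.62 -0.55 -0.07  0.01] plug [562.4  83.9  24.3]
```

Run:
```python
from h import *
plan([550,111,50],-170.1); plan([550,111,36],-170.1)
```

```text
shift cm [ 2.33 14.93 -0.55] turn deg [-0.08 -1.61  0.06]
shift cm [ 2.33 16.33 -0.56] turn deg [-0.08 -1.61  0.06]
```

```bash
python3 -m inch '[0,1,2,-0.3,0,-1,0, 0,2,5,-0.5,0,-1.6,0, 0,2.3,8.5,-0.5,0,-1.6,0, 0,2.3,12,-0.5,0,-1.6,0, 0,2.3,14,-0.5,0,-1.6,0, 0,2.3,15,-0.5,0,-1.6,0, 0,2.3,15.7,-0.5,0,-1.6,0, 0,2.3,16,-0.5,0,-1.6,0, 0,2.3,16,-0.5,0,-1.6,0]'
python3 - <<'E'
from h import *
plan([550,111,36],-170.1)
d=imaging.get_image("side");e=imaging.get_image("scene")
a=cv2.resize(d["img"][110:210,280:380,::-1],None,fx=4,fy=4);b=cv2.resize(e["img"][160:260,310:410,::-1],None,fx=4,fy=4)
cv2.imwrite("pics/t1.png",np.hstack([a,b]))
E
```

```text
clock: 3.3
eef_pos: [551.6, 112.2, 39.9]
tool_rot: [-1.571, 0.001, -2.968]
force: [0.4, 0.3, 0.7]
width: -0.1
shift cm [0.18 0.39 0.09] turn deg [-0.01  0.04 -0.06]
```

View pics/t1.png

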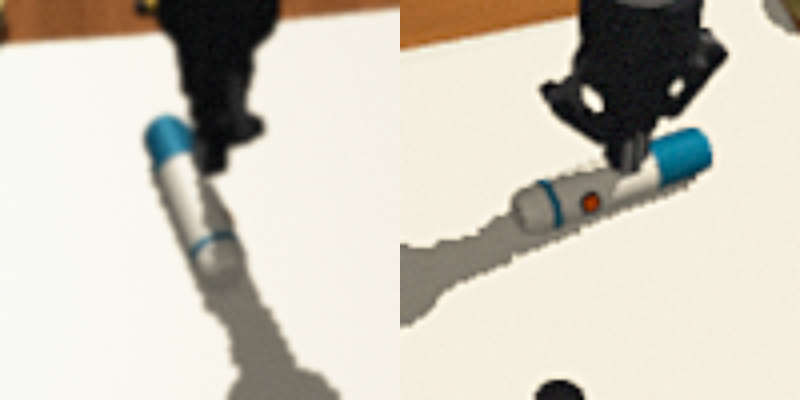

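The closed fingertips are about 6 mm above the barrel near mid-length, with the plug at (590,203) in the crop, well clear. Now I'll descend gently.

```bash
python3 -m inch '[0,0.1,0.3,0.05,0,0,0, 0,0.1,0.45,0.05,0,0,0, 0,0.1,0.55,0.05,0,0,0, 0,0.1,0.6,0.05,0,0,0, 0,0.1,0.6,0.05,0,0,0]'; python3 -m inch '[0,0,0.05,0,0,0,0, 0,0,0.05,0,0,0,0]'
```

```text
clock: 3.9
eef_pos: [551.1, 112.0, 33.9]
tool_rot: [-1.571, 0.002, -2.967]
force: [0.2, 0.1, 4.5]
width: 0.2
clock: 4.1
eef_pos: [551.6, 112.1, 33.7]
tool_rot: [-1.571, 0.003, -2.968]
force: [0.4, -0.4, 6.6]
width: 0.2
```

```bash
python3 -m inch '[0,0.15,0,0,0,0,0, 0,0.4,0,0,0,0,0, 0,0.7,0,0,0,0,0, 0,1,0,0,0,0,0, 0,1.3,0,0,0,0,0, 0,1.6,0,0,0,0,0, 0,1.9,0,0,0,0,0, 0,2.2,0,0,0,0,0, 0,2.5,0,0,0,0,0, 0,2.8,0,0,0,0,0, 0,3,0,0,0,0,0, 0,3,0,0,0,0,0]'
python3 - <<'E'
from h import *
d=imaging.get_image("scene");crop(d,310,160,410,260,5,"t2.png")
E
```

```text
clock: 5.3
eef_pos: [521.7, 106.8, 33.9]
tool_rot: [-1.571, 0.003, -2.968]
force: [0.1, 0.2, 9.0]
width: -0.0
```

View pics/t2.png

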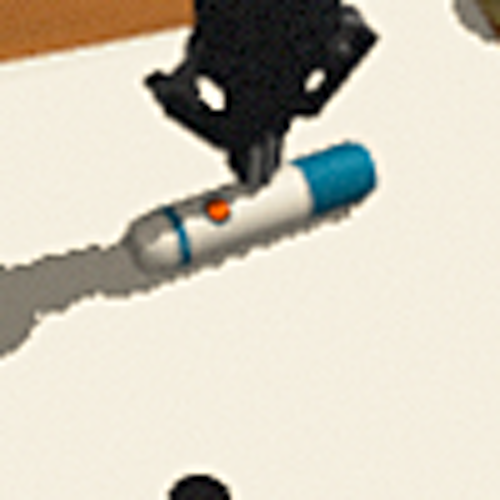

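The marker rolled without slipping and the plug is close to the top. I'll lift straight off and look with the wrist camera.

```bash
python3 -m inch '[0,0,-0.1,0,0,0,0, 0,0,-0.3,0,0,0,0, 0,0,-1,0,0,0,0, 0,0,-3,0,0,0,0, 0,-2,-6,0,0,0,0, 0,-4,-9,0,0,0,0, 0,-5,-10,0,0,0,0, 0,-5,-10,0,0,0,0, 0,-5,-10,0,0,0,0]'
python3 - <<'E'
from h import *
d=imaging.get_image("wrist");save(d,"w2.png");crop(d,225,150,385,260,5,"w2c.png")
d=imaging.get_image("scene");crop(d,310,160,410,260,5,"t3.png")
E
```

```text
clock: 6.25
eef_pos: [568.7, 115.1, 132.4]
tool_rot: [-1.571, -0.002, -2.967]
force: [-0.9, 0.2, -0.3]
width: -0.0
```

View pics/w2c.png

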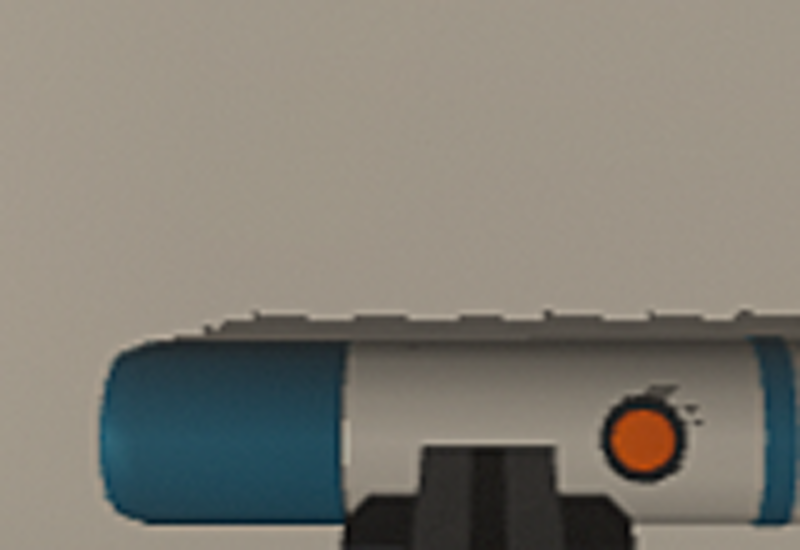

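View pics/t3.png

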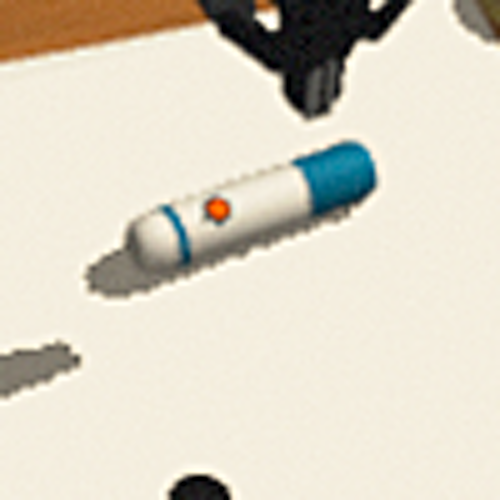

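Run:
```python
import cv2
im=cv2.imread('pics/w2.png')
cv2.imwrite('pics/c4.png',cv2.resize(im[200:270,300:440],None,fx=5,fy=5,interpolation=cv2.INTER_CUBIC))
```

```text
(no output)
```

View pics/c4.png

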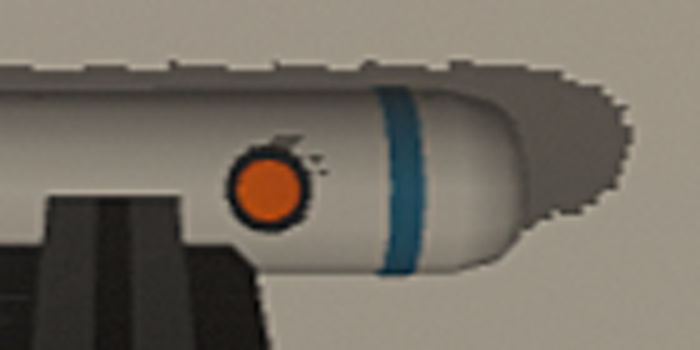

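Run:
```python
from h import *
d=imaging.get_image("wrist")
q=lambda x,y:np.array([225+(x+.5)/5-.5,150+(y+.5)/5-.5])
r=lambda x,y:np.array([300+(x+.5)/5-.5,200+(y+.5)/5-.5])
p=fitmarker(d,(q(200,340),r(400,89)),(q(150,523),r(400,273)),q(101,440),r(523,185),r(268,190))
e=imaging.get_image("scene")
# model check in scene: reproject plug for tilts and edges
a=np.array([np.cos(p[2]),np.sin(p[2]),0])
for t in (-5,0,5,10,15):
    ph=np.radians(t);ee=np.array([-a[1],a[0],0])
    print(t,proj(e,np.array([p[0],p[1],17])-25*a+17.5*(np.cos(ph)*np.array([0,0,1])-np.sin(ph)*ee))[0].round(2), proj(d,np.array([p[0],p[1],17])-25*a+17.5*(np.cos(ph)*np.array([0,0,1])-np.sin(ph)*ee))[0].round(2))
```

```text
centre 527.6 105.4 psi 100.05 deg, plug tilt 19.2 deg res [-0.41  0.28 -0.45  0.43  0.93 -1.3   0.35 -0.  ] plug [537.7  81.8  33.5]
-5 [351.83 198.81] [353.41 245.77]
0 [352.1  199.18] [353.47 244.2 ]
5 [352.37 199.58] [353.51 242.56]
10 [352.63 200.02] [353.54 240.85]
15 [352.89 200.48] [353.55 239.11]
```

Run:
```python
from h import *
plan([530.5,111,40],-170.0)
```

```text
shift cm [ 3.78  9.19 -0.26] turn deg [-0.01 -0.02  0.16]
```

```bash
python3 -m inch '[0,1,2,-0.1,0,0,0, 0,2.5,4.5,-0.2,0,0,0, 0,3.8,7,-0.3,0,0,0, 0,3.8,8.5,-0.3,0,0,0, 0,3.8,9.2,-0.3,0,0,0, 0,3.8,9.2,-0.3,0,0,0]';  python3 -m inch '[0,0,0.2,0,0,0,0, 0,0,0.4,0,0,0,0, 0,0,0.5,0,0,0,0, 0,0,0.5,0,0,0,0]'
```

```text
clock: 7.05
eef_pos: [531.3, 111.5, 39.8]
tool_rot: [-1.571, -0.002, -2.968]
force: [-0.2, 0.0, 0.1]
width: -0.6
clock: 7.45
eef_pos: [532.2, 111.8, 36.1]
tool_rot: [-1.571, 0.001, -2.968]
force: [-0.3, -0.9, 0.6]
width: -0.1
```

```bash
python3 -m inch '[0,0,0.1,0,0,0,0, 0,0,0.2,0,0,0,0, 0,0,0.25,0,0,0,0, 0,0,0.25,0,0,0,0]'
```

```text
clock: 7.85
eef_pos: [532.8, 111.9, 34.0]
tool_rot: [-1.571, 0.002, -2.968]
force: [0.3, 0.9, 5.1]
width: 0.2
```

```bash
python3 -m inch '[0,0,0.03,0,0,0,0, 0,0.15,0.03,0,0,0,0, 0,0.35,0.03,0,0,0,0, 0,0.6,0.03,0,0,0,0, 0,0.85,0.03,0,0,0,0, 0,1.05,0.03,0,0,0,0, 0,1.12,0.03,0,0,0,0, 0,1.12,0.03,0,0,0,0, 0,1.12,0.03,0,0,0,0]'
```

```text
clock: 8.75
eef_pos: [522.0, 109.9, 33.9]
tool_rot: [-1.571, 0.002, -2.968]
force: [-0.4, -0.4, 7.5]
width: 0.2
```

```bash
python3 -m inch '[0,0,-0.1,0,0,0,0, 0,0,-0.3,0,0,0,0, 0,0,-1,0,0,0,0, 0,0,-3,0,0,0,0, 0,-1,-6,0,0,0,0, 0,-3,-9,0,0,0,0, 0,-4.5,-10,0,0,0,0, 0,-4.5,-10,0,0,0,0, 0,-4.5,-10,0,0,0,0]'
python3 - <<'E'
from h import *
d=imaging.get_image("wrist");save(d,"w3.png");crop(d,240,195,410,265,4,"w3c.png")
E
```

```text
clock: 9.65
eef_pos: [564.1, 117.3, 132.6]
tool_rot: [-1.571, -0.002, -2.967]
force: [-0.2, 0.2, -0.2]
width: 0.1
```

View pics/w3c.png

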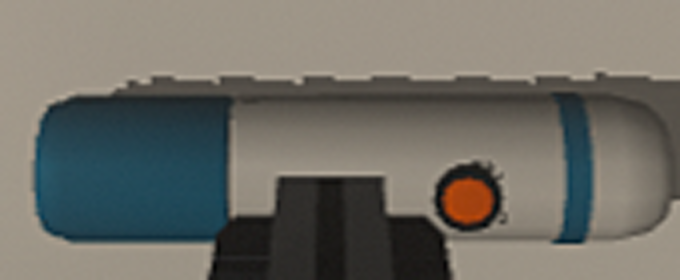

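Run:
```python
from h import *
d=imaging.get_image("wrist")
q=lambda x,y:np.array([240+(x+.5)/4-.5,195+(y+.5)/4-.5])
p=fitmarker(d,(q(100,96.5),q(600,95.5)),(q(100,240),q(600,242)),q(35,168),q(671,168),q(468,201))
plan([447,98,130],-172)
```

```text
centre 522.4 104.3 psi 99.93 deg, plug tilt 0.9 deg res [-0.49  0.36 -0.77  0.74  0.92 -1.31  0.37  0.01] plug [527.   79.8  34.5]
shift cm [11.77  0.23 -0.13] turn deg [-0.01  1.98  0.22]
```

```bash
python3 -m inch '[0.2,2,0,0,0,0,0, 0.4,5,0,0,0,1,0, 0.6,8.5,0,0,0,2,0, 0.6,11,0.2,0,0,2,0, 0.6,11.8,0.2,0,0,2,0, 0.6,11.8,0.2,0,0,2,0, 0.6,11.8,0.2,0,0,2,0]'
python3 - <<'E'
from h import *
d=imaging.get_image("wrist");save(d,"w4.png");crop(d,230,70,430,140,4,"w4c.png")
e=imaging.get_image("side");crop(e,280,110,380,210,5,"s4.png")
E
```

```text
clock: 10.45
eef_pos: [450.5, 97.4, 131.0]
tool_rot: [-1.571, 0.002, -3.002]
force: [0.7, -0.6, 0.8]
width: 51.1
```

View pics/w4c.png

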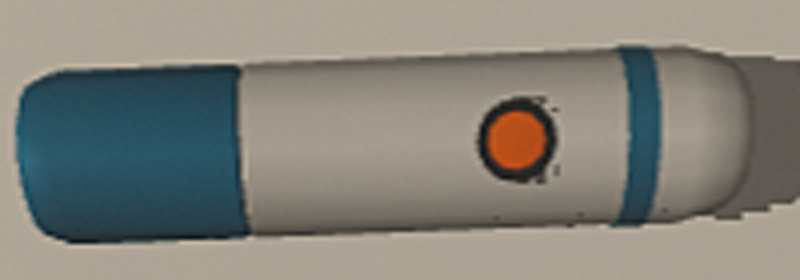

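View pics/w4.png

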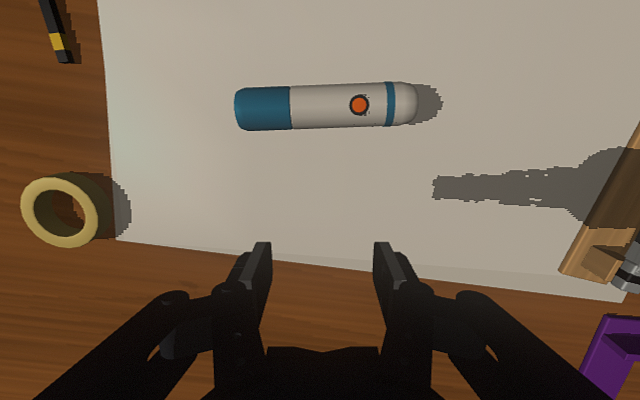

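The marker is now seen nearly from above, with the plug at (359,105) close to the middle of the barrel.

Run:
```python
from h import *
d=imaging.get_image("wrist")
q=lambda x,y:np.array([230+(x+.5)/4-.5,70+(y+.5)/4-.5])
p=fitmarker(d,(q(100,70),q(600,49.5)),(q(100,241),q(600,226)),q(17,150),q(753,120),q(517,140))
m=q(517,140); c=-d["R"].T@d["t"]; print(c, ray(d,*m,34.5))
# orange centroid
im=d["img"].astype(int); M=(im[...,0]>150)&(im[...,2]<70)&(im[...,1]<120); ys,xs=np.nonzero(M[90:120,340:375]); print(xs.mean()+340,ys.mean()+90,m)
for n in("scene","side"):
    e=imaging.get_image(n); im=e["img"].astype(int); u,v=proj(e,[525,80,34])[0].astype(int)
    M=(im[...,0]>150)&(im[...,2]<100)&(im[...,1]<140)&(im[...,0]-im[...,2]>100); ys,xs=np.nonzero(M[v-12:v+12,u-12:u+12]); 
    print(n,ray(e,xs.mean()+u-12,ys.mean()+v-12,34.5),len(xs))
plan([520,-187,150],175)
```

```text
centre 523.3 104.4 psi 99.95 deg, plug tilt 1.9 deg res [-0.2  -0.03 -0.73  0.62  2.32 -2.64  0.32 -0.  ] plug [528.2  79.9  34.5]
[526.30973641 107.64981467 273.61357706] [528.12001396  80.14466053  34.5       ]
358.751677852349 104.77181208053692 [358.875 104.625]
scene [527.33718064  79.75785998  34.5       ] 10
side [530.41728661  82.17660228  34.5       ] 10
shift cm [-3.   -1.91 29.12] turn deg [ 0.   12.97 -0.04]
```

```bash
python3 -m inch '[0.6,0.1,-0.5,2,0,1,0, 0.6,0.3,-1,5,0,2,0, 0.6,0.6,-1.5,8.5,0,4,0, 0.6,0.8,-1.9,12,0,5.5,0, 0.6,1,-1.9,15.5,0,7,0, 0.6,1.3,-1.9,19,0,9,0, 0.6,1.5,-1.9,22.5,0,10.5,0, 0.6,1.8,-1.9,26,0,12,0, 0.6,1.9,-1.9,28,0,13,0, 0.6,1.9,-1.9,28.4,0,13,0, 0.6,1.9,-1.9,28.4,0,13,0]'
python3 - <<'E'
from h import *
d=imaging.get_image("wrist");save(d,"w5.png")
E
```

```text
clock: 11.8
eef_pos: [469.7, -186.9, 149.8]
tool_rot: [-1.571, -0.0, 3.053]
force: [0.2, 1.2, -0.4]
width: 51.1
```

View pics/w5.png

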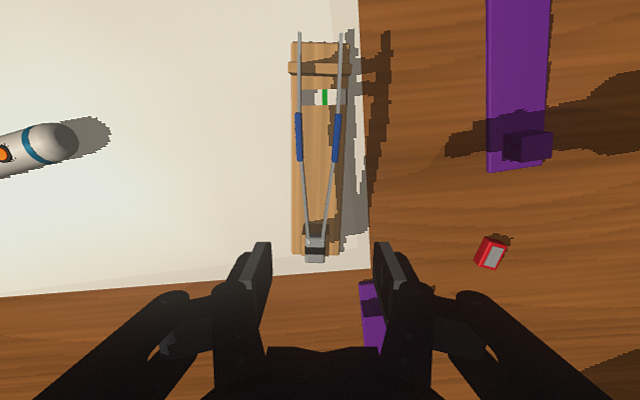

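The wrist image shows the tweezers on the pale wooden rest, running vertically: hinge at (315,252), plates at (299,137) and (336,137), green band at (325,97), tips at (299,35) and (341,36). I'll crop for precise pixels.

Run:
```python
import cv2
im=cv2.imread('pics/w5.png')
a=cv2.resize(im[25:165,280:365],None,fx=4,fy=4,interpolation=cv2.INTER_CUBIC)
b=cv2.resize(im[155:270,280:365],None,fx=4,fy=4,interpolation=cv2.INTER_CUBIC)
b=cv2.copyMakeBorder(b,0,100,0,0,cv2.BORDER_CONSTANT)
import numpy as np
cv2.imwrite('pics/c5.png',np.hstack([a,b]))
```

```text
(no output)
```

View pics/c5.png

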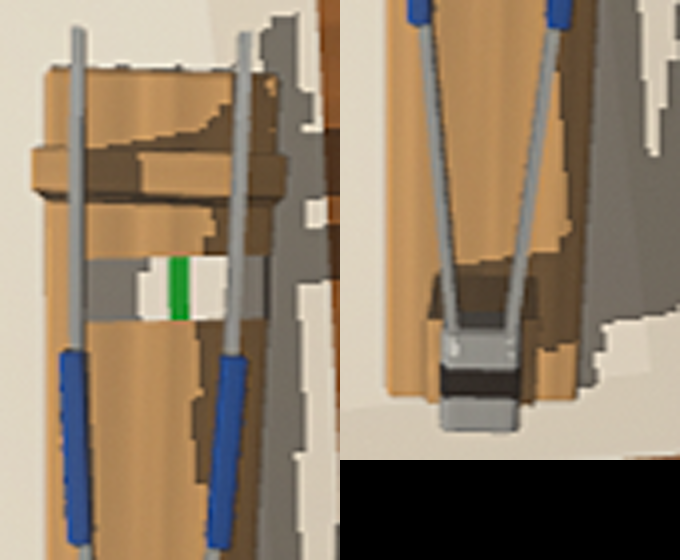

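Run:
```python
from h import *
d=imaging.get_image("wrist")
A=lambda x,y:(280+(x+.5)/4-.5,25+(y+.5)/4-.5)
B=lambda x,y:(280+(x-340+.5)/4-.5,155+(y+.5)/4-.5)
tm=ray(d,*A(161,31),45); pm=ray(d,*A(151,449),48);h=ray(d,*B(480,332),46)
print(tm,pm,h)
for a,b in((tm,pm),(pm,h),(tm,h)): v=a-b; print(np.degrees(np.arctan2(v[1],v[0])),np.linalg.norm(v[:2]))
for q in [(60,352),(68,545),(247,355),(230,549)]: print(q,ray(d,*A(*q),48).round(1))
```

```text
[ 593.54334866 -195.0446096    45.        ] [ 519.57431748 -186.48723188   48.        ] [ 432.47699446 -176.03802288   46.        ]
-6.599135358520641 74.46238169186847
-6.841171771409126 87.72188806580783
-6.73004752109513 162.18391040394852
(60, 352) [ 539.4 -170.7   48. ]
(68, 545) [ 502.  -168.1   48. ]
(247, 355) [ 535.8 -206.5   48. ]
(230, 549) [ 498.4 -200.5   48. ]
```

Run:
```python
from h import *
plan([519.2,-186.6,60],173.3);plan([519.2,-186.6,22],173.3)
```

```text
shift cm [-4.95  8.98 -0.27] turn deg [0.07 1.79 0.03]
shift cm [-4.95 12.78 -0.26] turn deg [0.07 1.79 0.03]
```

```bash
python3 -m inch '[0.6,-1,0.5,-0.1,0,0.5,0, 0.6,-2.5,1.5,-0.2,0,1.8,0, 0.6,-4,3,-0.3,0,1.8,0, 0.6,-5,5,-0.3,0,1.8,0, 0.6,-5,7,-0.3,0,1.8,0, 0.6,-5,8,-0.3,0,1.8,0, 0.6,-5,8,-0.3,0,1.8,0, 0.6,-5,8,-0.3,0,1.8,0]'
python3 - <<'E'
from h import *
plan([519.2,-186.6,22],173.3)
d=imaging.get_image("wrist");save(d,"w6.png")
e=imaging.get_image("side");crop(e,260,190,400,290,5,"s6.png")
E
```

```text
clock: 12.7
eef_pos: [520.0, -187.8, 70.3]
tool_rot: [-1.571, 0.0, 3.023]
force: [-1.0, 1.6, 0.3]
width: 51.0
shift cm [ 0.1   4.83 -0.11] turn deg [ 0.   -0.1  -0.01]
```

View pics/w6.png

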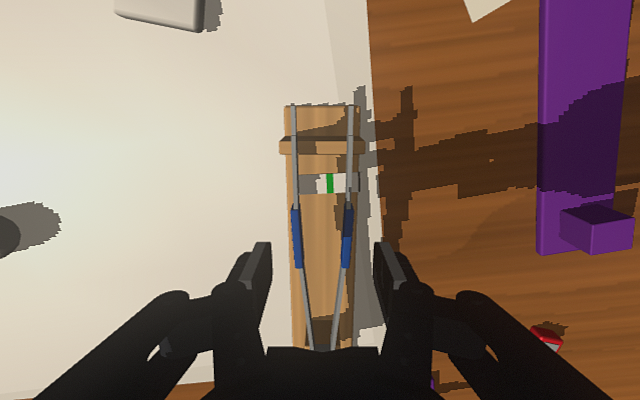

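View pics/s6.png

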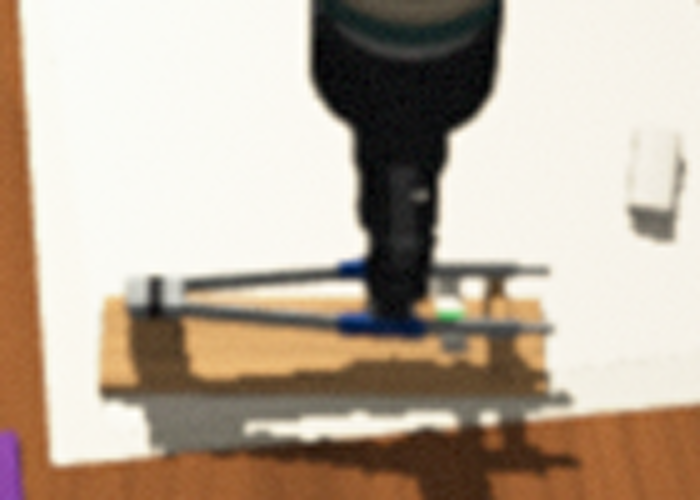

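The fingers straddle the plates, with pads at u=272 and 373 and plates at u=293 to 351, so it is centred. Descending.

```bash
python3 -m inch '[0.6,0.1,0.8,-0.1,0,0,0, 0.6,0.1,2,-0.1,0,0,0, 0.6,0.1,3.3,-0.1,0,0,0, 0.6,0.1,4.3,-0.1,0,0,0, 0.6,0.1,4.8,-0.1,0,0,0, 0.6,0.1,4.8,-0.1,0,0,0, 0.5,0.1,4.8,-0.1,0,0,0, 0.45,0.1,4.8,-0.1,0,0,0, 0.45,0.1,4.8,-0.1,0,0,0]'
python3 - <<'E'
from h import *
d=imaging.get_image("wrist");crop(d,220,120,420,320,4,"w7.png")
e=imaging.get_image("side");crop(e,260,190,400,290,5,"s7.png")
E
```

```text
clock: 13.7
eef_pos: [519.2, -187.2, 22.5]
tool_rot: [-1.571, 0.001, 3.022]
force: [-0.4, 0.0, 0.6]
width: 38.6
```

View pics/w7.png

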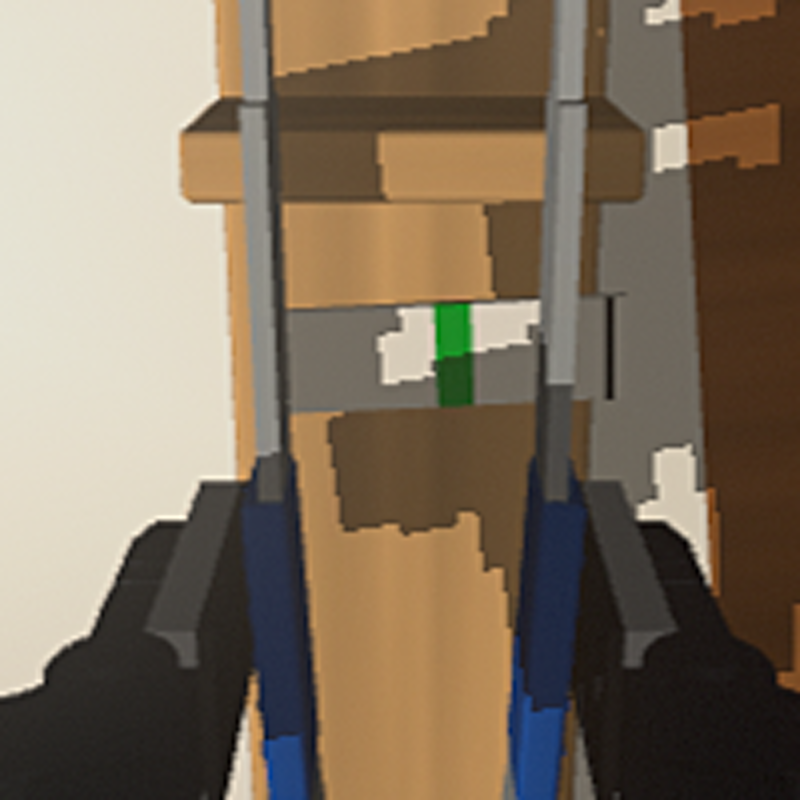

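View pics/s7.png

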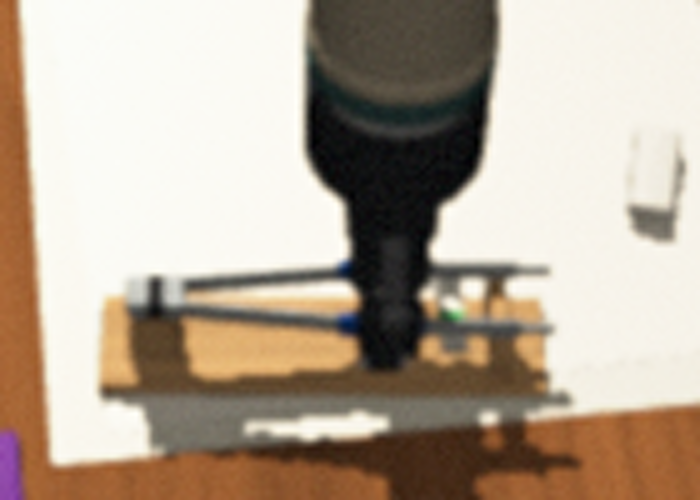

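The pads sit just outside both plates, and the gauge with its green band at crop (453,350) is clearly visible. Now squeezing in steps.

```bash
python3 -m inch '[0.42,0,0,0,0,0,0, 0.39,0,0,0,0,0,0, 0.37,0,0,0,0,0,0, 0.35,0,0,0,0,0,0, 0.34,0,0,0,0,0,0, 0.33,0,0,0,0,0,0, 0.32,0,0,0,0,0,0, 0.32,0,0,0,0,0,0, 0.32,0,0,0,0,0,0]'
python3 - <<'E'
from h import *
d=imaging.get_image("wrist");crop(d,220,120,420,320,4,"w8.png")
E
```

```text
clock: 14.7
eef_pos: [519.5, -187.4, 23.0]
tool_rot: [-1.57, 0.002, 3.022]
force: [-0.7, 0.3, 8.5]
width: 27.2
```

View pics/w8.png

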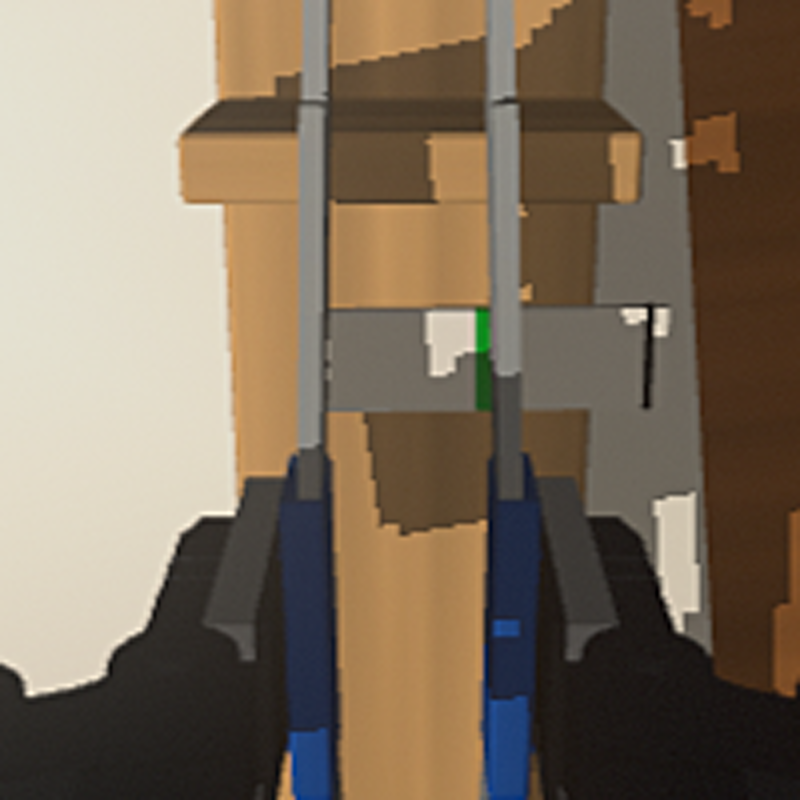

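```bash
python3 -m inch '[0.315,0,0,0,0,0,0, 0.31,0,0,0,0,0,0, 0.31,0,0,0,0,0,0, 0.31,0,-0.1,0,0,0,0, 0.31,0,-0.3,0,0,0,0, 0.31,0,-0.8,0,0,0,0, 0.31,0,-1.5,0,0,0,0, 0.31,0,-2.5,0,0,0,0, 0.31,0,-3.5,0,0,0,0, 0.31,0,-4,0,0,0,0, 0.31,0,-4,0,0,0,0, 0.31,0,-4,0,0,0,0]'
python3 - <<'E'
from h import *
d=imaging.get_image("wrist");save(d,"w9f.png");crop(d,245,80,395,260,4,"w9.png")
e=imaging.get_image("side");crop(e,260,190,400,290,5,"s9.png")
E
```

```text
clock: 15.95
eef_pos: [518.9, -187.0, 62.2]
tool_rot: [-1.571, 0.0, 3.023]
force: [-0.5, -0.6, -0.0]
width: 26.5
```

View pics/w9.png

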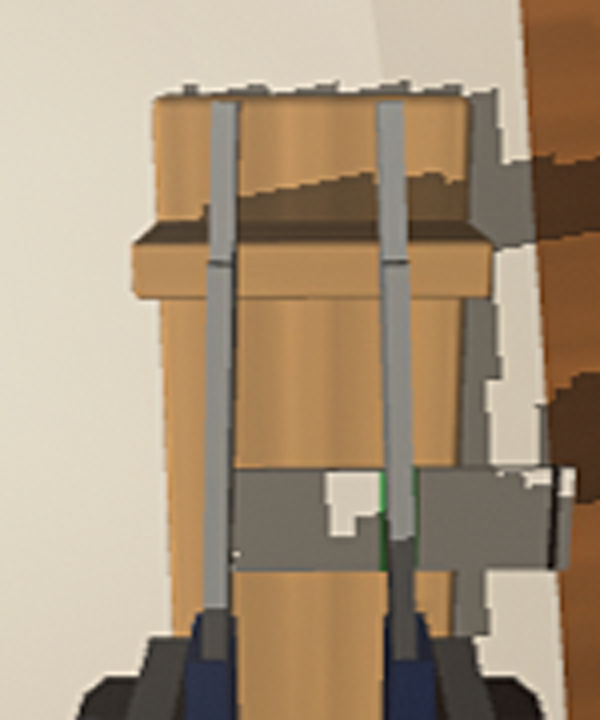

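View pics/s9.png

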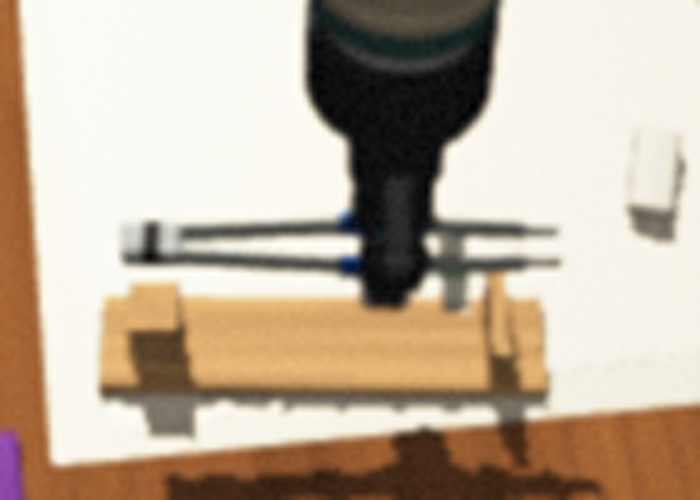

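Run:
```python
from h import *
d=imaging.get_image("wrist")
q=lambda x,y:(245+(x+.5)/4-.5,80+(y+.5)/4-.5)
for z in (84.5,81.5,78.5):
    P=[ray(d,*q(x,106),z) for x in (211,238,378,403)]; print(z,[round(np.linalg.norm(P[i]-P[j]),2) for i,j in((0,3),(1,2),(0,1),(2,3))],((P[0]+P[3])/2).round(1))
    P=[ray(d,*q(x,480),z) for x in (204,413)]; print("outer at gauge",np.linalg.norm(P[0]-P[1]))
for z in(84.5,81.5,78.5,76,74): 
    P=[ray(d,*q(x,480),z) for x in (204,235,380,418,413)];print(z,"band offsets",[round(np.linalg.norm(p-P[0]),1) for p in P[1:]])
im=cv2.resize(d["img"][90:125,285:355,::-1],None,fx=10,fy=10,interpolation=cv2.INTER_CUBIC);im2=cv2.resize(d["img"][190:225,285:355,::-1],None,fx=10,fy=10,interpolation=cv2.INTER_NEAREST)
cv2.imwrite("pics/w9z.png",np.hstack([im[:, :],])) ;cv2.imwrite("pics/w9y.png",im2)
```

```text
84.5 [np.float64(17.99), np.float64(13.12), np.float64(2.53), np.float64(2.34)] [ 593.  -195.8   84.5]
outer at gauge 21.456866443129588
81.5 [np.float64(18.44), np.float64(13.45), np.float64(2.59), np.float64(2.4)] [ 592.9 -195.8   81.5]
outer at gauge 21.99466829160024
78.5 [np.float64(18.89), np.float64(13.78), np.float64(2.66), np.float64(2.46)] [ 592.9 -195.8   78.5]
outer at gauge 22.53247014007087
84.5 band offsets [np.float64(3.2), np.float64(18.1), np.float64(22.0), np.float64(21.5)]
81.5 band offsets [np.float64(3.3), np.float64(18.5), np.float64(22.5), np.float64(22.0)]
78.5 band offsets [np.float64(3.3), np.float64(19.0), np.float64(23.1), np.float64(22.5)]
76 band offsets [np.float64(3.4), np.float64(19.4), np.float64(23.5), np.float64(23.0)]
74 band offsets [np.float64(3.5), np.float64(19.7), np.float64(23.9), np.float64(23.3)]
```

View pics/w9z.png

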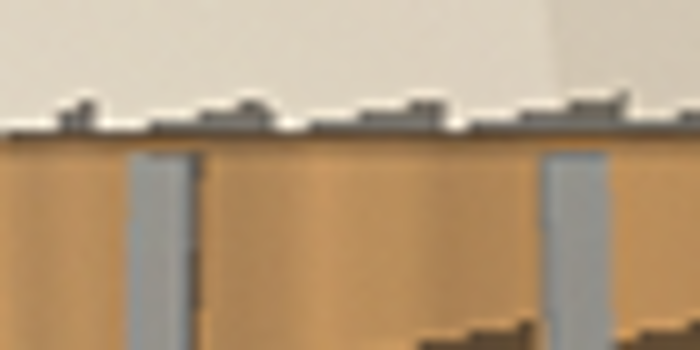

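View pics/w9y.png

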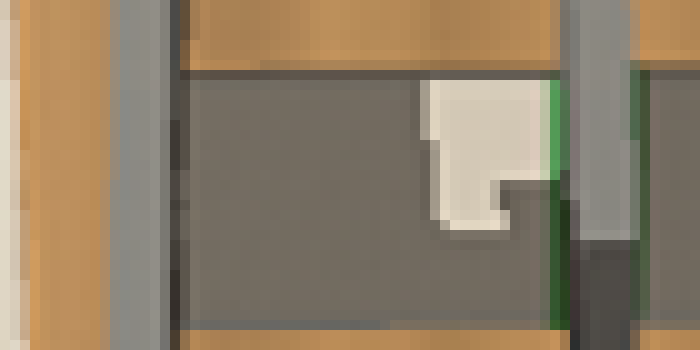

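The tweezers are lifted clear of the rest. The right arm's outer edge lies on the green band, slightly to its outer side, and the tip gap measures about 13 mm. I'll squeeze a touch more and carry them over.

Run:
```python
from h import *
plan([453.2,80.3,85],180);plan([453.2,80.3,36],180)
```

```text
shift cm [  9.67  -2.32 -25.76] turn deg [ 0.01 -6.82  0.04]
shift cm [  9.66   2.58 -25.76] turn deg [ 0.01 -6.82  0.04]
```

```bash
python3 -m inch '[0.305,0,-0.7,-0.5,0,0,0, 0.305,0.6,-1.6,-2,0,-0.5,0, 0.305,1.6,-2.3,-4.5,0,-1.2,0, 0.305,2.7,-2.3,-7.3,0,-2,0, 0.305,3.8,-2.3,-10.2,0,-2.8,0, 0.305,4.9,-2.3,-13.1,0,-3.5,0, 0.305,6,-2.3,-16,0,-4.3,0, 0.305,7.1,-2.3,-18.9,0,-5,0, 0.305,8.2,-2.3,-21.8,0,-5.8,0, 0.305,9.1,-2.3,-24.2,0,-6.5,0, 0.305,9.6,-2.3,-25.5,0,-6.8,0, 0.305,9.7,-2.3,-25.8,0,-6.8,0]'; python3 -m inch '[0.305,0,0,0,0,0,0, 0.305,0,0,0,0,0,0, 0.305,0,0,0,0,0,0]'
python3 - <<'E'
from h import *
plan([453.2,80.3,36],180)
d=imaging.get_image("wrist");save(d,"w10.png")
E
```

```text
clock: 17.3
eef_pos: [452.0, 83.9, 85.6]
tool_rot: [-1.572, -0.0, -3.137]
force: [0.3, -1.1, -0.1]
width: 26.0
clock: 17.6
eef_pos: [453.4, 79.6, 85.2]
tool_rot: [-1.57, 0.0, 3.139]
force: [0.1, -0.1, -0.2]
width: 25.9
shift cm [ 0.03  4.92 -0.07] turn deg [-0.02 -0.13 -0.02]
```

View pics/w10.png

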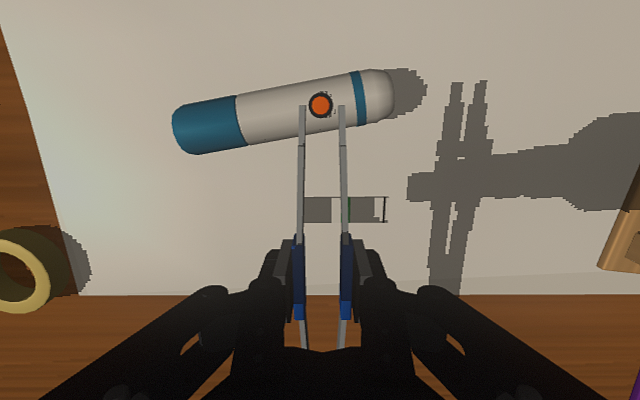

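The tips at (302,106) and (342,106) straddle the plug image at (320,105), and the camera is almost vertically above. Now descending 4.9 cm.

```bash
python3 -m inch '[0.305,0,0.5,-0.05,0,0,0, 0.305,0,1.5,-0.05,0,0,0, 0.305,0,2.6,-0.05,0,0,0, 0.305,0,3.6,-0.05,0,0,0, 0.305,0,4.4,-0.05,0,0,0, 0.305,0,4.8,-0.05,0,0,0, 0.305,0,4.9,-0.05,0,0,0, 0.305,0,4.9,-0.05,0,0,0, 0.305,0,4.9,-0.05,0,0,0, 0.305,0,4.9,-0.05,0,0,0]'
python3 - <<'E'
from h import *
d=imaging.get_image("wrist");crop(d,220,70,420,220,4,"w11.png")
e=imaging.get_image("side");crop(e,270,110,370,210,4,"s11.png")
a=imaging.get_image("scene");crop(a,300,140,410,240,4,"t11.png")
s,t=cv2.imread("pics/s11.png"),cv2.imread("pics/t11.png");cv2.imwrite("pics/st11.png",np.hstack([s,t[:400]]))
tip=np.array([528.2,80,55.3]);print(proj(d,tip),proj(a,tip),proj(e,tip),proj(a,[528.2,80,34]),proj(e,[528.2,80,34]))
R=toolR();print("tips est",ctrl.read_state()["eef_pos"]+R@[-75,-19.3,0])
q=lambda x,y:(220+(x+.5)/4-.5,70+(y+.5)/4-.5)
E
```

```text
clock: 18.65
eef_pos: [453.5, 81.2, 36.4]
tool_rot: [-1.571, 0.001, 3.141]
force: [-0.4, -1.2, -0.5]
width: 26.2
[[324.40731461 106.32025083]] [[351.74995375 192.87689667]] [[323.94428286 158.12874245]] [[351.37816606 198.34162818]] [[323.73784136 164.01832495]]
tips est [528.38015698  81.19242219  55.62791118]
```

View pics/w11.png

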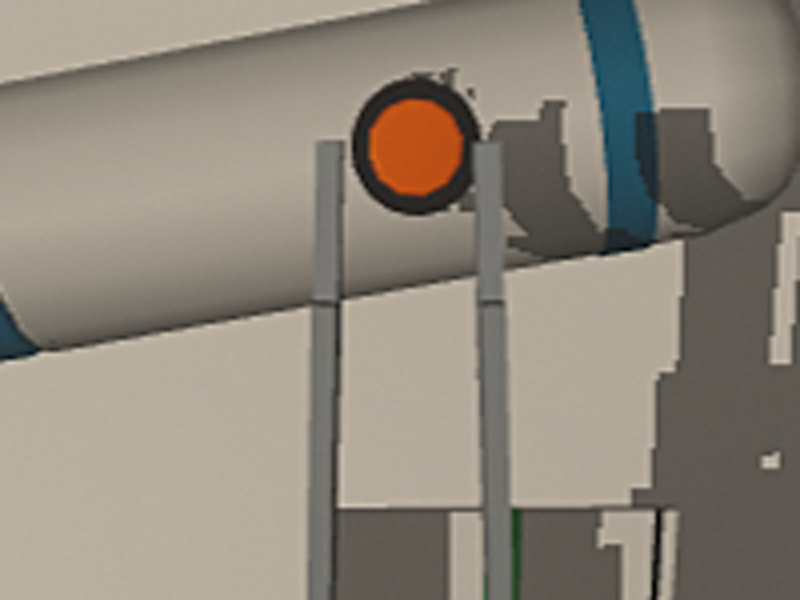

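View pics/st11.png

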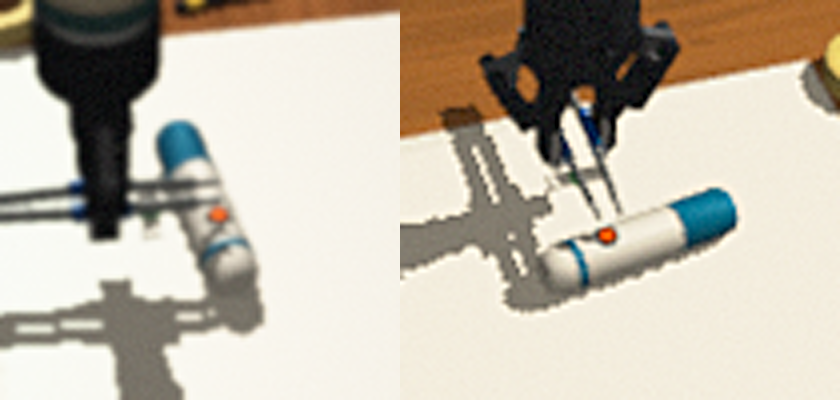

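Run:
```python
from h import *
d=imaging.get_image("wrist")
z=lambda v0:cv2.resize(d["img"][v0:v0+28,290:365,::-1],None,fx=10,fy=10,interpolation=cv2.INTER_NEAREST)
cv2.imwrite("pics/w12.png",np.vstack([z(98),z(195)]))
s=ctrl.read_state();print(s["width"],s["eef_pos"],np.abs(s["qd"]).max())
```

```text
26.152883045283993 [453.33047122  81.18222349  36.24243049] 0.002007973810901726
```

View pics/w12.png

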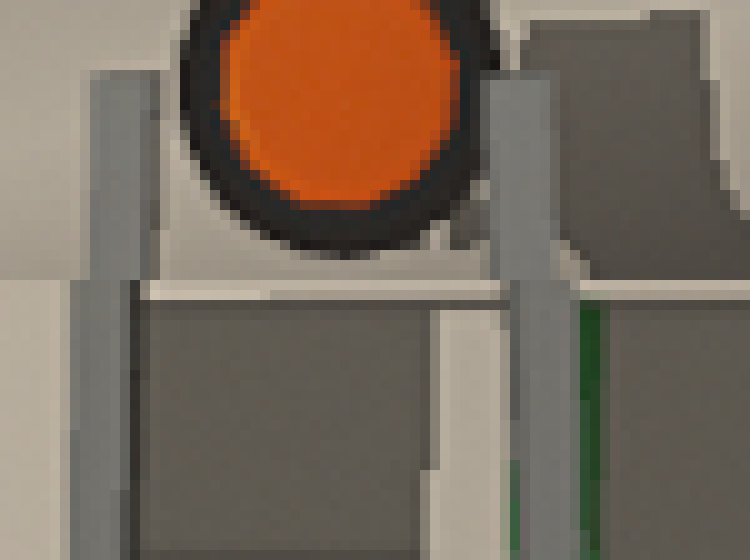

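The gauge edge sits in the middle of the green band after parallax correction, and the tip gap is about 12.2 mm. I'll check the whole desk once, then hand in.

Run:
```python
from h import *
d=imaging.get_image("scene");save(d,"end.png")
```

```text
(no output)
```

View pics/end.png

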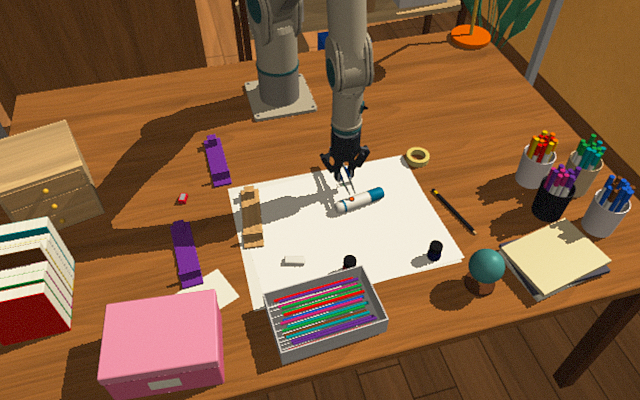

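The whole-desk view shows everything else unmoved: tape (417,157), pencil (453,212), jars (435,250) and (349,262), eraser (293,261), sharpener (182,199). The wooden rest is empty at (250,215), and the tweezers are held over the marker at (350,195).

```bash
python3 -c "
from cell import finish_job
print(finish_job())"
```

```text
the job is handed in; nothing more can be done
None
```

I rolled the marker in two light strokes with the closed fingertips on its top (5–9 N, never lifted) until the plug faced up. Then I took the tweezers from the wooden rest, squeezed them to the mark and held them over the plug, and handed the job in at about 19 s.

**Last checks:**
- **Plug:** tilted about 1–2° from straight up in two wrist-camera fits.
- **Gap:** the right arm's outer edge was in the middle of the green band after correcting for parallax. The gripper width of 26.2 mm implies a tip gap of about 12 mm; the image gives about 12.4 mm, a small disagreement.
- **Tips:** about 55 mm above the desk, so about 2 cm above the plug and within about 1 mm of it sideways.
- **Rest of the desk:** the other loose things showed no change in the scene picture.

**Disagreements along the way:** the first tilt estimate (65°, seen side-on) was about 4° too low for how far the marker rolled, so I relied on the later, more overhead views. The marker's ends also fitted 1–2.6 px longer than the model, probably from the angle of view; this does not affect the plug tilt.

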